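# Seat the fossil tray on its keyed display plinth

## Task

Take the round fossil tray off its sloping easel and stack it on the revolving plinth that it fits, the smaller one with a single key, with the notch in its wall dropped over the key so that it sits level and fully home. Do not tip the tray over, leave everything else on the stall where it is, and let go.

Things in the scene. Friction and masses are not known exactly. Their poses are not given: they have to be found in the camera images.
- tray: Round wooden tray like a cake tin, loose, 0.2 to 0.45 kg. Origin: centre of its underside; z: up out of the tray; x: from the centre towards its notch. Wall ring 24 high, inner radius 52.5, outer 58.5. Floor disc from z=13 to 18, so below it the wall is an open skirt 13 deep. Starts on the easel, sloping with it, underside on the board, notch uphill.
- tray_grip (a point): Middle of the tray's grip, at tray (0, 0, 50): an upright flat wooden bar, 44 long along tray x, 14 thick along tray y, from tray z=18 to z=66; hold it across its 14 thickness. Four fossils up to 11 high are fixed to the tray floor at tray x=+-31, y=+-27.
- tray_notch (a point): Foot of the notch at tray (55.5, 0, 0): a slot 17 wide through the wall, over its full height. It has 2.5 play on each side of the plinth's key.
- easel: Fixed dark wooden easel, 130 wide, 100 high. Origin on the table; it faces its own -x, roughly to the robot. Its board rises towards its +x at 35 degrees from level, its normal being easel (-sin35, 0, cos35). The tray's origin lies at easel (0, 0, 60), its axes square with the easel's. Two brass pegs, 14 out of the board, stop the tray sliding down.
- plinth: The plinth the tray fits: light wood, fixed, 132 across. Origin: centre of its underside, z up. Its revolving top bears one key, a brass rib 12 wide from radius 48 to 63 and z=40 to 47, near the plinth's +x; but the top has been turned by an unmeasured angle, up to 12 degrees either way: see or feel where the key is. The top is stiff (1.5 N m) and stays put.
- plinth_ledge (a point): Centre of the plinth's ledge, at plinth (0, 0, 40): the tray's wall rests on this flat ledge (out to radius 66) when home, tray origin at plinth z=40. If the notch is not over the key the wall stops on the key at z=47.
- plinth_boss (a point): Centre of the top of the plinth's round boss, at plinth (0, 0, 52). Boss radius 50 from z=40 to 48, then tapering to 46 at z=52; it enters the tray's skirt with 2.5 radial play and centres it before the wall meets the key.
- wide_plinth: A larger fixed plinth of the same kind and height, 156 across, three keys, boss radius 61: the tray does not fit it. Origin: centre of its underside. Leave it free.
- gem_box: Bystander, loose: clear-topped specimen box, 40 x 40 x 24, white base. Origin: centre of its underside. Leave it where it is.
- shell: Bystander, loose: small fossil shell disc, 42 across, about 19 high. Origin: centre of its underside. Leave it where it is.
- crystal: Bystander, loose: pointed amber-brown crystal standing upright, 44 across, 100 high. Origin: centre of its underside. Leave it where it is.
- geode: Bystander, loose: block of cut stone, 70 x 50 x 29. Origin: centre of its underside. Leave it where it is.
- loupe: Bystander, loose: hand magnifier lying flat, lens ring 48 across with a short handle, 10 high. Origin: centre of its underside. Leave it where it is.
- card_pot: Bystander, loose: black cylinder, 54 across, 60 high. Origin: centre of its underside. Leave it where it is.
Mind the look-alikes: they are no part of the job. Leave any green or orange look-alike of the tray alone.

How it is judged:
By the outcome, as a careful person would: the job done as asked, in the order asked, and still so for the second after the job is handed in, with the robot touching nothing.
It also fails if it takes over 45 s, if anything falls off the work surface, if the arm or the gripper's body presses on something with over 40 N, if the wrist force passes 120 N, or if a joint passes its speed limit or range.

## Robot

A 6-joint arm with a two-finger parallel gripper is mounted at the origin on the work surface. World frame = base frame: x ahead of the robot, y to its left, z up, the work surface at z = 0. Lengths are in mm, angles in rad, forces in N, time in s.
With the tool pointing down it reaches from about 325 to 850 mm from the base axis. Payload 4.4 kg.
Tool frame: the origin (TCP) lies on the front face of the gripper's body, between the roots of the fingers; the fingertips stand 97 mm ahead of it and the grasp point (between the pads) lies 78 mm ahead of it; z points along the fingers, x is the direction in which the jaws open and shut, and the axes are right-handed (so a half turn about z gives the same grasp; the last joint's range is limited). The gripper opens to 94 mm and grips with 3 to 60 N. Pads are 16 mm wide; open, the fingers measure 119 mm over their backs; the gripper's body (75 mm by 177 mm) begins 78 mm behind the grasp point.
Start: joints at [-1.385, 0.207, 1.542, -0, 1.393, -0.15], TCP at [190.007, -542.702, 302.647] pointing down, gripper open.
Joint ranges: [-2.73, 2.73], [-0.86, 2.22], [0.23, 2.46], [-1.11, 4.25], [0.08, 2.63], [-2.82, 2.82]. Speed limits (rad/s): [2.79, 2.79, 3.14, 3.14, 3.14, 3.14].

## Interface

Orientations are given as a unit quaternion [x, y, z, w].
In Python, from station import robot gives the robot as it stands.
- The arm moves only by the tool send_rows, never from a script. Its argument "plan" is a list of rows, each an object of numbers: "ax", "ay", "az": the turn, a rotation vector about the tool's x, y, z in rad; "x", "y", "z": the shift along the tool's x, y, z in mm; "grip": the opening, from -1 (shut) to 1 (fully open). In form: [{"ax": .., "ay": .., "az": .., "x": .., "y": .., "z": .., "grip": ..}, ...]. A call has 1 to 12 rows; each row is the pose to reach, as a shift and turn from the pose measured when the call began, along the tool's axes at that moment; what a row does not reach only later rows make up. A row lasts 1/10 s, in which the tool goes at most 50 mm and 8.59 degrees, less where a joint would pass 70% of its speed; a pose out of reach is approached as far as the arm can. A call with a gripper value outside its range is refused whole. The fingers move at their own pace and stop on an object; "grip_force" is the grip in N (left out, the last holds). Time passes only in rows, so rows that repeat a pose let the fingers close. It gives the time, the measured TCP pose, the force and the opening at its end, in the units of the state.
- robot.sense(): the state, without advancing time (a new reading comes with each control period).
- robot.snapshot(name): name is "scene" or "side" or "wrist"; returns a dict with "img" (420x560x3 uint8, red, green, blue), "intrinsics" (3x3 intrinsics, pixels), "position" and "attitude" of the camera in the world; the wrist camera has in their place "T_tool_cam" (4x4, takes a point from camera to tool coordinates, whose origin is the TCP and whose axes are the tool frame's). Camera axes: x right, y down, z forward; pixel columns grow to the right and rows downward; lengths in mm; the calibration is good to about 2 mm. A picture is of the moment at which its call begins: read the wrist's pose just before it. There is no depth.
- robot.close_job(): hands the job in, once; it reports no verdict.
The state is a dict: "t": time; "joint_pos": joint angles; "joint_velocities": joint speeds; "effort": joint torques, N m; "tcp_pos": TCP position; "ee_rot": TCP orientation; "ft_force": force on the tool from outside, world axes, zero at the start; "torque": the same for the moment, N m; "finger_gap": finger opening in mm.
Only numpy, scipy, OpenCV 4.12 (cv2) and the standard library are available. Lean on these libraries where they do the work, as an engineer would, in place of code of your own. Each camera call takes 0.05 s, during which the arm holds its last target.

## Working session

There is one attempt and no reset: what is moved stays moved. The work goes in short steps, Python scripts to look and compute and a tool call to move; the robot and the scene stay as the last step left them, time stands still between calls to the robot, and variables do not carry over. Pictures are saved under pics/ and viewed, and the job is handed in when it is done.

Besides the shell and the picture viewer there is one more tool, called after ">>>" as a command line: name --argument value ..., lists and objects as JSON in quotes. send_rows: Moves the arm, as the interface text tells. Its arguments: {"type":"object","properties":{"plan":{"type":"array"},"grip_force":{"type":"number"}},"required":["plan"]}

```bash
mkdir -p pics; ls; python3 - <<'E'
from station import robot
import cv2,pickle
s=robot.sense();print(s)
d={}
for n in ["scene","side","wrist"]:
    r=robot.snapshot(n);d[n]=r
    cv2.imwrite(f"pics/{n}0.png",r["img"][:,:,::-1])
    print(n,{k:v for k,v in r.items() if k!="img"})
pickle.dump((s,d),open("d0.pkl","wb"))
E
```

```text
pics
{'t': 0.0, 'joint_pos': array([-1.38448971e+00,  2.07412154e-01,  1.54291831e+00,  2.30105946e-05,
        1.39348793e+00, -1.50453280e-01]), 'joint_velocities': array([ 0.00217237,  0.00143312, -0.00065643,  0.00163066, -0.00051008,
       -0.00052112]), 'effort': array([ 6.31499897e-04, -3.70880806e+01, -2.81412542e+01,  6.98496192e-02,
        3.61076638e-02, -1.86426460e-04]), 'tcp_pos': array([ 189.90983189, -542.12349335,  301.51192485]), 'ee_rot': array([ 8.15605672e-01, -5.78607077e-01, -7.93039184e-04, -7.80837025e-04]), 'ft_force': array([ 0.05365951,  0.58893222, -0.2113705 ]), 'torque': array([-0.00315811, -0.03220449,  0.03211603]), 'finger_gap': 94.18218870499759}
scene {'intrinsics': array([[462.27341547,   0.        , 278.05458428],
       [  0.        , 462.27341547, 214.26543286],
       [  0.        ,   0.        ,   1.        ]]), 'position': array([1131.94694657,  -29.99907066,  833.88921499]), 'attitude': array([ 0.69727903,  0.63956576, -0.22074643, -0.23670363])}
side {'intrinsics': array([[467.6150409 ,   0.        , 279.21188866],
       [  0.        , 467.6150409 , 214.84348947],
       [  0.        ,   0.        ,   1.        ]]), 'position': array([260.96071515, 576.79517735, 881.60596785]), 'attitude': array([-0.22317477,  0.9130003 , -0.33171489,  0.08117088])}
wrist {'intrinsics': array([[351.33391615,   0.        , 281.57032588],
       [  0.        , 351.33391615, 211.91981539],
       [  0.        ,   0.        ,   1.        ]]), 'T_tool_cam': array([[ 9.99999731e-01,  1.57568136e-05,  7.33029012e-04,
         9.04914875e-01],
       [-2.08886486e-04,  9.64459162e-01,  2.64231871e-01,
        -7.58612233e+01],
       [-7.02813094e-04, -2.64231953e-01,  9.64458906e-01,
        -8.18712389e+01],
       [ 0.00000000e+00,  0.00000000e+00,  0.00000000e+00,
         1.00000000e+00]])}
```

View pics/scene0.png

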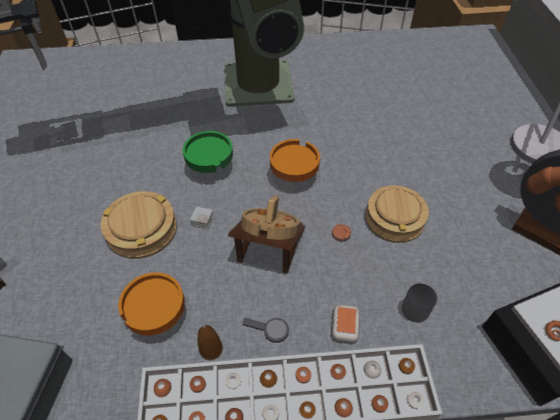

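View pics/side0.png

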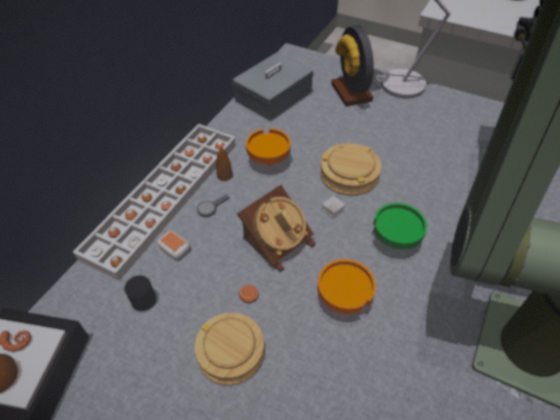

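View pics/wrist0.png

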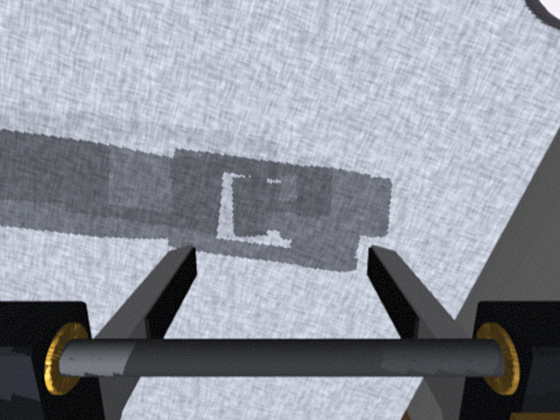

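```bash
cat > h.py <<'E'
import numpy as np,cv2,pickle
from scipy.spatial.transform import Rotation as R
def cam(r,s=None):
    K=r["intrinsics"]
    if "position" in r: return K,np.array(r["position"]),R.from_quat(r["attitude"]).as_matrix()
    T=r["T_tool_cam"];Rt=R.from_quat(s["ee_rot"]).as_matrix()
    return K,s["tcp_pos"]+Rt@T[:3,3],Rt@T[:3,:3]
def ray(c,u,v):
    K,p,M=c; d=M@np.linalg.solve(K,[u,v,1.]);return p,d/np.linalg.norm(d)
def plane(c,u,v,z):
    p,d=ray(c,u,v);return p+d*(z-p[2])/d[2]
def tri(rays):
    A=0;b=0
    for p,d in rays:
        P=np.eye(3)-np.outer(d,d);A=A+P;b=b+P@p
    x=np.linalg.solve(A,b);return x,[np.linalg.norm((np.eye(3)-np.outer(d,d))@(x-p)) for p,d in rays]
def proj(c,X):
    K,p,M=c;q=K@(M.T@(np.asarray(X,float)-p));return q[:2]/q[2]
E
python3 - <<'E'
import pickle,cv2,numpy as np
s,d=pickle.load(open("d0.pkl","rb"))
def crop(n,x,y,w,h,k): return cv2.resize(d[n]["img"][y:y+h,x:x+w,::-1],None,fx=k,fy=k,interpolation=cv2.INTER_CUBIC)
a=crop("scene",220,185,100,90,4);b=crop("scene",350,170,100,90,4)
cv2.imwrite("pics/cs.png",np.hstack([a,b]))
a=crop("side",230,180,100,90,4);b=crop("side",180,300,100,90,4)
cv2.imwrite("pics/cd.png",np.hstack([a,b]))
E
```

```text
(no output)
```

View pics/cs.png

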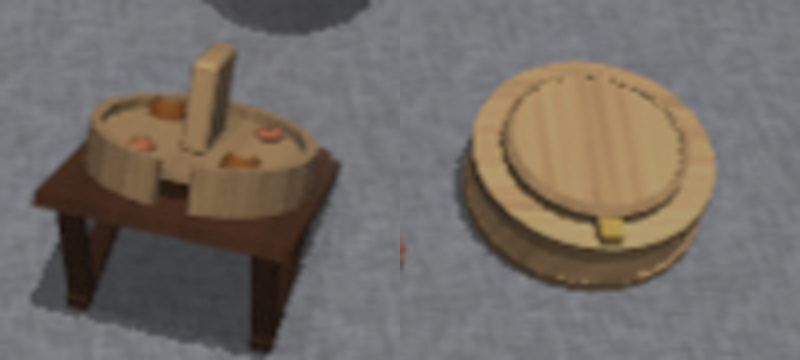

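View pics/cd.png

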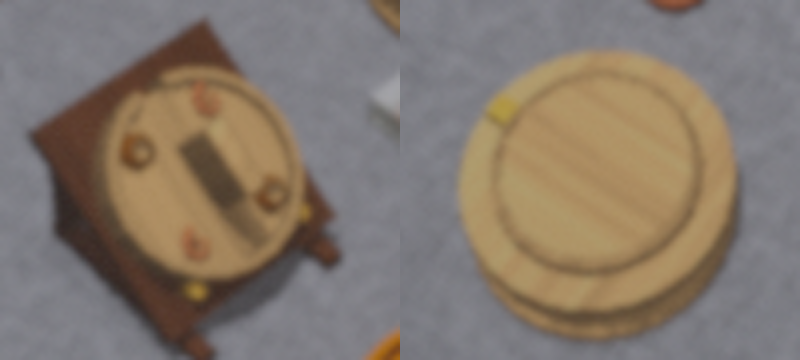

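```bash
python3 - <<'E'
from h import *
s,d=pickle.load(open("d0.pkl","rb"))
cs=cam(d["scene"]);cd=cam(d["side"])
print("plinth",plane(cs,398.7,206,52),plane(cd,228.7,342.5,52))
print("key",plane(cs,350+211/4,170+222/4,47),plane(cd,180+103/4,300+107/4,47))
# tray bar top centre
a=(220+222/4,185+53/4); b=(230+201/4,180+155/4)
print("bar top",tri([ray(cs,*a),ray(cd,*b)]))
# notch bottom
print("pegs", plane(cd,230+195/4,180+291/4,35),plane(cd,230+304/4,180+213/4,35))
# board corners: top edge uphill
for n,c,pts in (("scene",cs,[(220+36/4,185+200/4),(220+262/4,185+245/4),(220+338/4,185+160/4)]),("side",cd,[(230+207/4,180+20/4),(230+33/4,180+133/4)])):
  for p in pts: print(n,plane(c,*p,100))
print(R.from_quat(s["ee_rot"]).as_matrix())
E
```

```text
plinth [528.49342322 279.43879905  52.        ] [521.26646575 282.71045111  52.        ]
key [577.23643486 277.06820381  47.        ] [579.27818601 273.73957298  47.        ]
bar top (array([545.61420823,  15.41297017, 121.99024268]), [np.float64(5.430596941193247), np.float64(5.430596941193283)])
pegs [538.56719637  45.46193339  35.        ] [508.44706742 -31.55358017  35.        ]
scene [607.38781998 -84.8873091  100.        ]
scene [643.14294957  21.93921232 100.        ]
scene [596.33991235  64.00597598 100.        ]
side [599.14807792 -85.93988498 100.        ]
side [644.53129932  33.55740267 100.        ]
[[ 3.30426443e-01 -9.43831666e-01 -3.90018856e-04]
 [-9.43829189e-01 -3.30426482e-01  2.19142638e-03]
 [-2.19721017e-03 -3.55994044e-04 -9.99997523e-01]]
```

```bash
cat >> h.py <<'E'
def traypose(o,a,tilt):
    "tray rotation: yaw a deg, board slope tilt deg"
    return R.from_euler('z',a,degrees=True)*R.from_euler('y',-tilt,degrees=True)
TT=R.from_matrix(np.array([[0,-1,0],[-1,0,0],[0,0,-1.]]).T)  # tool axes in tray: x=-ytray,y=-xtray,z=-z
def delta(s,p,Rt):
    R0=R.from_quat(s["ee_rot"])
    sh=R0.inv().apply(np.asarray(p)-s["tcp_pos"]); rv=(R0.inv()*Rt).as_rotvec()
    print("shift",sh.round(1),"rot",rv.round(3),"n50",np.linalg.norm(sh)/50,np.degrees(np.linalg.norm(rv))/8.59)
E
python3 - <<'E'
from h import *
from station import robot
s=robot.sense()
T=traypose(0,-20,35);n=T.apply([0,0,1]);o=np.array([581,2,60]);print(n)
print(o+248*n);delta(s,o+248*n,T*TT)
E
```

```text
[-0.53898554  0.19617469  0.81915204]
[447.33158492  50.65132435 263.14970698]
shift [-474.5 -438.9   39.6] rot [0.587 0.211 0.664] n50 12.95032194858653 6.073656509066441
```

>>> send_rows --plan '[{"x": -475,"y": -440,"z": 40,"ax": 0,"ay": 0,"az": 0,"grip": 1},{"x": -475,"y": -440,"z": 40,"ax": 0,"ay": 0,"az": 0,"grip": 1},{"x": -475,"y": -440,"z": 40,"ax": 0,"ay": 0,"az": 0,"grip": 1},{"x": -475,"y": -440,"z": 40,"ax": 0.587,"ay": 0.211,"az": 0.664,"grip": 1},{"x": -475,"y": -440,"z": 40,"ax": 0.587,"ay": 0.211,"az": 0.664,"grip": 1},{"x": -475,"y": -440,"z": 40,"ax": 0.587,"ay": 0.211,"az": 0.664,"grip": 1},{"x": -475,"y": -440,"z": 40,"ax": 0.587,"ay": 0.211,"az": 0.664,"grip": 1},{"x": -475,"y": -440,"z": 40,"ax": 0.587,"ay": 0.211,"az": 0.664,"grip": 1},{"x": -475,"y": -440,"z": 40,"ax": 0.587,"ay": 0.211,"az": 0.664,"grip": 1},{"x": -475,"y": -440,"z": 40,"ax": 0.587,"ay": 0.211,"az": 0.664,"grip": 1},{"x": -475,"y": -440,"z": 40,"ax": 0.587,"ay": 0.211,"az": 0.664,"grip": 1},{"x": -475,"y": -440,"z": 40,"ax": 0.587,"ay": 0.211,"az": 0.664,"grip": 1}]'

```text
t: 1.35
tcp_pos: [409.5, -38.1, 267.8]
ee_rot: [-0.547, 0.782, -0.246, 0.172]
ft_force: [0.7, -1.0, -0.1]
finger_gap: 94.1
```

```bash
python3 - <<'E'
from h import *
from station import robot
s=robot.sense()
T=traypose(0,-20,35);n=T.apply([0,0,1]);o=np.array([581,2,60])
print(s["t"],s["tcp_pos"]);delta(s,o+248*n,T*TT)
E
```

```text
1.35 [409.4662393  -38.05343514 267.79156246]
shift [-96.3  -1.6   6.7] rot [ 0.002 -0.001 -0.001] n50 1.9312033115777407 0.016475997959833115
```

>>> send_rows --plan '[{"x": -96,"y": -2,"z": 7,"ax": 0,"ay": 0,"az": 0,"grip": 1},{"x": -96,"y": -2,"z": 7,"ax": 0,"ay": 0,"az": 0,"grip": 1},{"x": -96,"y": -2,"z": 7,"ax": 0,"ay": 0,"az": 0,"grip": 1},{"x": -96,"y": -2,"z": 7,"ax": 0,"ay": 0,"az": 0,"grip": 1},{"x": -96,"y": -2,"z": 7,"ax": 0,"ay": 0,"az": 0,"grip": 1}]'

```text
t: 1.85
tcp_pos: [447.3, 50.3, 262.6]
ee_rot: [-0.547, 0.782, -0.245, 0.171]
ft_force: [0.2, 0.3, -0.4]
finger_gap: 93.9
```

```bash
python3 - <<'E'
from h import *
from station import robot
s=robot.sense();r=robot.snapshot("wrist");pickle.dump((s,r),open("w1.pkl","wb"))
print(s["tcp_pos"],abs(s["joint_velocities"]).max())
cv2.imwrite("pics/w1.png",r["img"][:,:,::-1])
E
```

```text
[447.25399029  50.29753881 262.59925123] 0.036179605955474876
```

View pics/w1.png

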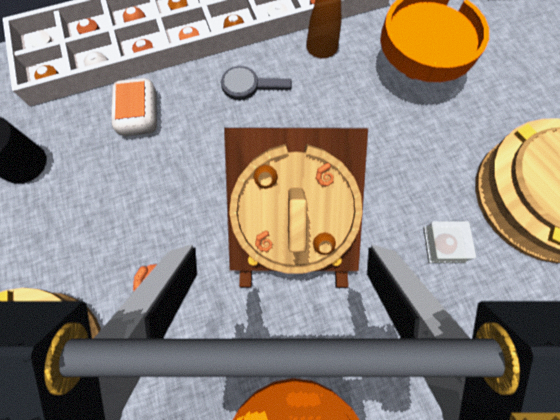

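```bash
python3 - <<'E'
from h import *
s,r=pickle.load(open("w1.pkl","rb"))
im=r["img"][:,:,::-1]
c=im[115:300,210:385]
cv2.imwrite("pics/w1c.png",cv2.resize(c,None,fx=3.2,fy=3.2,interpolation=cv2.INTER_CUBIC))
hsv=cv2.cvtColor(np.ascontiguousarray(im),cv2.COLOR_BGR2HSV)
for p in [(240,215),(232,140),(297,140),(300,200),(275,230)]: print(p,hsv[p[1],p[0]])
E
```

```text
(240, 215) [ 18 131 231]
(232, 140) [  9 176 100]
(297, 140) [ 10 187 108]
(300, 200) [ 25 103 243]
(275, 230) [ 19 125 229]
```

View pics/w1c.png

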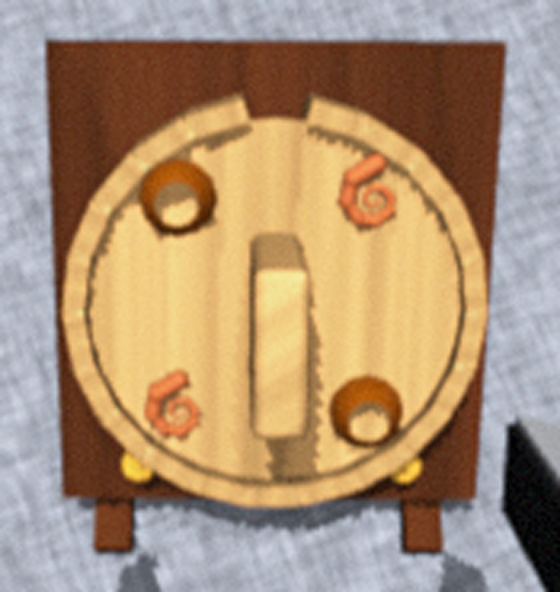

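```bash
python3 - <<'E'
from h import *
from scipy.optimize import least_squares
s,r=pickle.load(open("w1.pkl","rb"))
im=np.ascontiguousarray(r["img"][:,:,::-1]);hsv=cv2.cvtColor(im,cv2.COLOR_BGR2HSV)
m=((hsv[...,0]>13)&(hsv[...,0]<30)&(hsv[...,1]>70)&(hsv[...,2]>130)).astype(np.uint8)
m[:115]=0;m[300:]=0;m[:,:210]=0;m[:,385:]=0
m=cv2.morphologyEx(m,cv2.MORPH_OPEN,np.ones((3,3)))
cs,_=cv2.findContours(m,cv2.RETR_EXTERNAL,cv2.CHAIN_APPROX_NONE);k=max(cs,key=cv2.contourArea)[:,0,:].astype(float)
c=cam(r,s)
T=traypose(0,-20,35);n=T.apply([0,0,1])
def onpl(u,v,P):
    p,d=ray(c,u,v);return p+d*((P-p)@n)/(d@n)
o=np.array([581,2,60.])
f=lambda u,v:np.array([210+u/3.2,115+v/3.2])
# origin must lie at height 60
for it in range(4):
    P=np.array([onpl(u,v,o+24*n) for u,v in k])
    L=T.inv().apply(P-o)[:,:2]
    # drop uphill part (outer wall visible) and pegs
    q=L[(L[:,0]<35)&(L[:,0]>-30)]
    z=least_squares(lambda z:np.hypot(q[:,0]-z[0],q[:,1]-z[1])-z[2],[0,0,58.5],loss='soft_l1',f_scale=.5).x
    o=o+T.apply([z[0],z[1],0]); 
    print("rim fit",z,o)
    dz=(60-o[2])/n[2]; o=o+n*dz if it<3 else o   # shift along normal? height constraint
    o[2]
print("o",o)
for nm,pt,h in [("bartop",(281,352),66),("notch mid top L",(247,95),24),("notch top R",(312,95),24)]:
    print(nm,T.inv().apply(onpl(*f(*pt),o+h*n)-o))
for nm,pa,pb,h in [("board top",(47,42),(504,42),0),("board L",(47,42),(63,497),0),("board R",(504,42),(474,500),0),("bar L",(257,268),(252,437),66),("bar R",(309,268),(305,437),66)]:
    A=T.inv().apply(onpl(*f(*pa),o+h*n)-o);B=T.inv().apply(onpl(*f(*pb),o+h*n)-o)
    print(nm,A.round(1),B.round(1),np.degrees(np.arctan2(*(B-A)[:2][::-1])))
E
```

```text
rim fit [ -8.00157858 -14.63841358  59.48535719] [569.83414353  -9.51383496  55.41048307]
rim fit [ 1.33567591  0.23373898 58.43621663] [567.92241532  -8.56928296  60.76611223]
rim fit [-1.77597977e-01 -4.40705547e-02  5.86139328e+01] [568.27472248  -8.74441118  59.89813399]
rim fit [3.45220444e-02 5.32266570e-03 5.85896863e+01] [568.23609053  -8.72468604  60.01980103]
o [568.23609053  -8.72468604  60.01980103]
bartop [ 1.30810099 -0.12119524 66.        ]
notch mid top L [58.94158726  7.64970786 24.        ]
notch top R [58.95099065 -9.47287365 24.        ]
board top [71.6 63.5 -0. ] [ 71.7 -64.9  -0. ] -89.96455838834463
board L [71.6 63.5 -0. ] [-67.4  64.4  -0. ] 179.63112207872607
board R [ 71.7 -64.9  -0. ] [-68.4 -64.7   0. ] 179.9255657058486
bar L [22.1  5.8 66. ] [-20.6   6.7  66. ] 178.76900958683376
bar R [22.1 -6.5 66. ] [-20.6  -6.3  66. ] 179.80672236707326
```

```bash
python3 - <<'E'
from h import *
from station import robot
s=robot.sense()
T=traypose(0,-6,0)
delta(s,[525,280,280],T*TT)
E
```

```text
shift [-243.1   -4.9  -17.9] rot [-0.605 -0.076 -0.238] n50 4.875219985078542 4.36523363503489
```

>>> send_rows --plan '[{"x": -243,"y": -5,"z": -18,"ax": -0.605,"ay": -0.076,"az": -0.238,"grip": 1},{"x": -243,"y": -5,"z": -18,"ax": -0.605,"ay": -0.076,"az": -0.238,"grip": 1},{"x": -243,"y": -5,"z": -18,"ax": -0.605,"ay": -0.076,"az": -0.238,"grip": 1},{"x": -243,"y": -5,"z": -18,"ax": -0.605,"ay": -0.076,"az": -0.238,"grip": 1},{"x": -243,"y": -5,"z": -18,"ax": -0.605,"ay": -0.076,"az": -0.238,"grip": 1},{"x": -243,"y": -5,"z": -18,"ax": -0.605,"ay": -0.076,"az": -0.238,"grip": 1},{"x": -243,"y": -5,"z": -18,"ax": -0.605,"ay": -0.076,"az": -0.238,"grip": 1},{"x": -243,"y": -5,"z": -18,"ax": -0.605,"ay": -0.076,"az": -0.238,"grip": 1}]'

```text
t: 2.7
tcp_pos: [524.6, 277.9, 279.9]
ee_rot: [-0.668, 0.744, 0.0, -0.0]
ft_force: [0.3, 0.4, 0.2]
finger_gap: 94.0
```

```bash
python3 - <<'E'
from h import *
from station import robot
s=robot.sense();r=robot.snapshot("wrist");pickle.dump((s,r),open("w2.pkl","wb"))
print(s["tcp_pos"],abs(s["joint_velocities"]).max())
cv2.imwrite("pics/w2.png",r["img"][:,:,::-1])
E
```

```text
[524.58494685 277.87898466 279.89173442] 0.016135691448253293
```

View pics/w2.png

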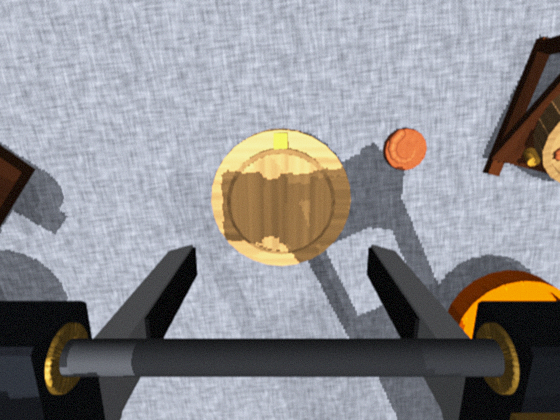

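```bash
python3 - <<'E'
from h import *
from scipy.optimize import least_squares
s,r=pickle.load(open("w2.pkl","rb"))
im=np.ascontiguousarray(r["img"][:,:,::-1]);hsv=cv2.cvtColor(im,cv2.COLOR_BGR2HSV)
m=((hsv[...,0]>12)&(hsv[...,0]<35)&(hsv[...,1]>60)).astype(np.uint8)
m[:110]=0;m[280:]=0;m[:,:195]=0;m[:,370:]=0
m=cv2.morphologyEx(m,cv2.MORPH_OPEN,np.ones((3,3)))
cs,_=cv2.findContours(m,cv2.RETR_EXTERNAL,cv2.CHAIN_APPROX_NONE);k=max(cs,key=cv2.contourArea)[:,0,:].astype(float)
c=cam(r,s)
P=np.array([plane(c,u,v,40) for u,v in k])[:,:2]
for lo in ["all","robot side","+y","-y","far"]:
    q=P
    if lo=="robot side":q=P[P[:,0]<527]
    if lo=="far":q=P[P[:,0]>527]
    if lo=="+y":q=P[P[:,1]>282]
    if lo=="-y":q=P[P[:,1]<282]
    z=least_squares(lambda z:np.hypot(q[:,0]-z[0],q[:,1]-z[1])-66,[527,280],loss='soft_l1',f_scale=.7)
    print(lo,z.x,z.cost, len(q))
print(proj(c,[*z.x,40]))
print(hsv[141,281],hsv[139,260])
km=((hsv[...,0]>24)&(hsv[...,0]<35)&(hsv[...,1]>150)).astype(np.uint8);km[:125]=0;km[155:]=0;km[:,:255]=0;km[:,305:]=0
n_,l,st,ce=cv2.connectedComponentsWithStats(km);print(st,ce)
cv2.imwrite("pics/w2c.png",cv2.resize(im[120:275,205:360],None,fx=3.8,fy=3.8,interpolation=cv2.INTER_CUBIC))
for i in range(1,n_):
    if st[i,4]>40: print("key",plane(c,*ce[i],47))
E
```

```text
all [523.73387421 277.2370143 ] 102.55799368002334 390
robot side [524.6891402  277.34829554] 23.868697642019214 195
+y [523.58272148 276.16520891] 12.49839462761273 184
-y [523.87548321 278.27670101] 14.900845357425514 206
far [522.89224211 277.07381366] 24.240531599365482 195
[280.92890197 201.36640731]
[ 30 147 246] [ 26  92 245]
[[     0      0    560    420 235185]
 [   284    133      3      2      4]
 [   280    135      1      1      1]
 [   282    137      1      1      1]
 [   286    137      1      1      1]
 [   280    138      1      1      1]
 [   287    143      1      1      1]
 [   280    144      2      2      2]
 [   287    145      1      1      1]
 [   285    147      2      2      3]] [[279.49970874 209.50442843]
 [285.25       133.5       ]
 [280.         135.        ]
 [282.         137.        ]
 [286.         137.        ]
 [280.         138.        ]
 [287.         143.        ]
 [280.5        144.5       ]
 [287.         145.        ]
 [285.66666667 147.66666667]]
```

View pics/w2c.png

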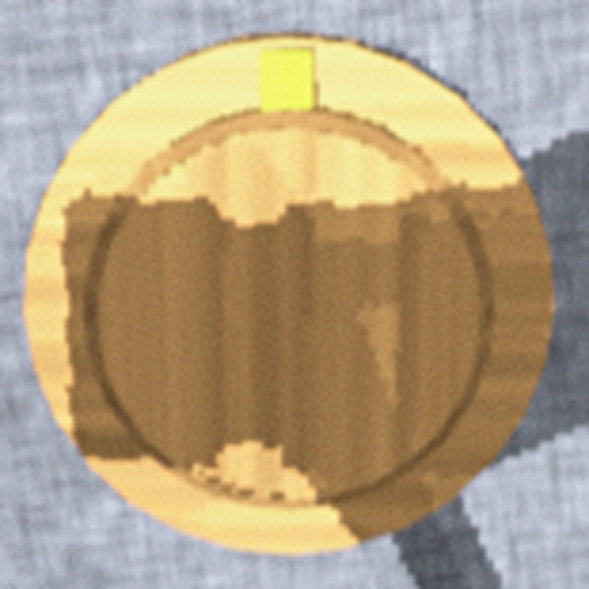

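```bash
python3 - <<'E'
from h import *
s,r=pickle.load(open("w2.pkl","rb"));c=cam(r,s)
f=lambda u,v:(205+(u+.5)/3.8-.5,120+(v+.5)/3.8-.5)
C=np.array([523.73,277.24])
# boss edge from crop: left 90,right 491 (z~48..), top 110, bottom 503
for p,z in [((261,47),47),((314,48),47),((261,109),47),((313,109),47),((287,78),47)]:
    q=plane(c,*f(*p),z)[:2]-C; print(q.round(1),np.hypot(*q).round(1),np.degrees(np.arctan2(q[1],q[0])).round(2))
for p,z in [((90,306),46),((491,306),46),((290,109),47.5),((290,504),46)]:
    print(plane(c,*f(*p),z)[:2])
T=traypose(0,0,0)
# from fixed cams
s0,d=pickle.load(open("d0.pkl","rb"))
o=np.array([568.2,-8.7,60]);T=traypose(0,-20.2,35);n=T.apply([0,0,1])
from station import robot
s=robot.sense();print("above",o+200*n,"grasp",o+129*n);delta(s,o+200*n,T*TT)
E
```

```text
[63.6 -0.4] 63.6 -0.4
[ 62.  -12.5] 63.3 -11.43
[49.6  1.2] 49.6 1.33
[ 48.3 -10.9] 49.5 -12.71
[56.  -5.6] 56.3 -5.75
[530.69221549 325.08043656]
[520.23513051 228.2075559 ]
[572.62449068 271.67317868]
[474.2616703  282.31222618]
above [460.54050329  30.91098209 223.83040886] grasp [498.75962462  16.84908345 165.67061371]
shift [252.5  37.   56.4] rot [0.608 0.075 0.238] n50 5.226389319165062 4.383741683791624
```

>>> send_rows --plan '[{"x": 252,"y": 37,"z": 56,"ax": 0.608,"ay": 0.075,"az": 0.238,"grip": 1},{"x": 252,"y": 37,"z": 56,"ax": 0.608,"ay": 0.075,"az": 0.238,"grip": 1},{"x": 252,"y": 37,"z": 56,"ax": 0.608,"ay": 0.075,"az": 0.238,"grip": 1},{"x": 252,"y": 37,"z": 56,"ax": 0.608,"ay": 0.075,"az": 0.238,"grip": 1},{"x": 252,"y": 37,"z": 56,"ax": 0.608,"ay": 0.075,"az": 0.238,"grip": 1},{"x": 252,"y": 37,"z": 56,"ax": 0.608,"ay": 0.075,"az": 0.238,"grip": 1},{"x": 252,"y": 37,"z": 56,"ax": 0.608,"ay": 0.075,"az": 0.238,"grip": 1},{"x": 252,"y": 37,"z": 56,"ax": 0.608,"ay": 0.075,"az": 0.238,"grip": 1},{"x": 252,"y": 37,"z": 56,"ax": 0.608,"ay": 0.075,"az": 0.238,"grip": 1}]'

```text
t: 3.65
tcp_pos: [461.5, 31.7, 225.6]
ee_rot: [-0.545, 0.782, -0.247, 0.173]
ft_force: [1.2, 0.0, 0.1]
finger_gap: 94.2
```

```bash
python3 - <<'E'
from h import *
from station import robot
s=robot.sense();r=robot.snapshot("wrist")
print(s["tcp_pos"],abs(s["joint_velocities"]).max())
cv2.imwrite("pics/w3.png",r["img"][:,:,::-1])
o=np.array([568.2,-8.7,60]);T=traypose(0,-20.2,35);n=T.apply([0,0,1])
delta(s,o+130*n,T*TT)
E
```

```text
[461.49805365  31.69883269 225.60518568] 0.01437391164702638
shift [ 1.1  1.7 71.1] rot [-0.002  0.    -0.001] n50 1.4223788293545874 0.016485322255756715
```

View pics/w3.png

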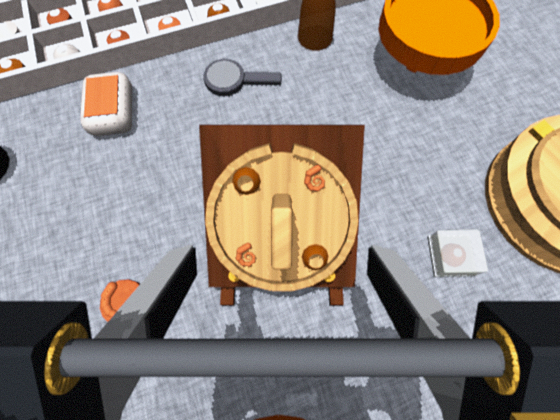

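>>> send_rows --plan '[{"x": 0.5,"y": 1.5,"z": 35,"ax": 0,"ay": 0,"az": 0,"grip": 1},{"x": 1,"y": 1.5,"z": 55,"ax": 0,"ay": 0,"az": 0,"grip": 0.5},{"x": 1,"y": 1.5,"z": 70,"ax": 0,"ay": 0,"az": 0,"grip": 0.0},{"x": 1,"y": 1.5,"z": 71,"ax": 0,"ay": 0,"az": 0,"grip": 0.0},{"x": 1,"y": 1.5,"z": 71,"ax": 0,"ay": 0,"az": 0,"grip": -0.4},{"x": 1,"y": 1.5,"z": 71,"ax": 0,"ay": 0,"az": 0,"grip": -0.4}]' --grip_force 35

```text
t: 4.3
tcp_pos: [498.8, 18.0, 167.2]
ee_rot: [-0.546, 0.781, -0.247, 0.173]
ft_force: [0.5, 0.3, -0.5]
finger_gap: 57.2
```

```bash
python3 - <<'E'
from h import *
from station import robot
s=robot.sense();r=robot.snapshot("wrist")
print(s["tcp_pos"],s["finger_gap"],s["ft_force"])
cv2.imwrite("pics/w4.png",r["img"][:,:,::-1])
o=np.array([568.2,-8.7,60]);T=traypose(0,-20.2,35);n=T.apply([0,0,1])
delta(s,o+130*n,T*TT)
E
```

```text
[498.7947588   17.96505611 167.24429358] 57.22144761705473 [ 0.53693726  0.29346351 -0.54979365]
shift [1.1 0.6 0.5] rot [-0.003  0.002  0.001] n50 0.026387186941800714 0.023585328588676593
```

View pics/w4.png

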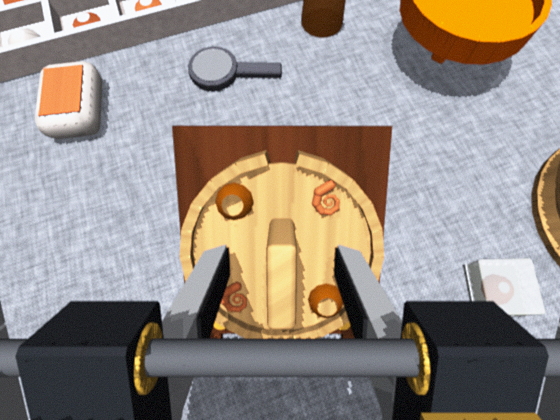

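>>> send_rows --plan '[{"x": 0.5,"y": 0.5,"z": 0.5,"ax": 0,"ay": 0,"az": 0,"grip": -1},{"x": 0.5,"y": 0.5,"z": 0.5,"ax": 0,"ay": 0,"az": 0,"grip": -1},{"x": 0.5,"y": 0.5,"z": 0.5,"ax": 0,"ay": 0,"az": 0,"grip": -1},{"x": 0.5,"y": 0.5,"z": 0.5,"ax": 0,"ay": 0,"az": 0,"grip": -1},{"x": 0.5,"y": 0.5,"z": 0.5,"ax": 0,"ay": 0,"az": 0,"grip": -1},{"x": 0.5,"y": 0.5,"z": 0.5,"ax": 0,"ay": 0,"az": 0,"grip": -1},{"x": 0.5,"y": 0.5,"z": 0.5,"ax": 0,"ay": 0,"az": 0,"grip": -1},{"x": 0.5,"y": 0.5,"z": 0.5,"ax": 0,"ay": 0,"az": 0,"grip": -1}]' --grip_force 35

```text
t: 5.15
tcp_pos: [498.7, 17.7, 166.9]
ee_rot: [-0.546, 0.781, -0.248, 0.174]
ft_force: [-1.1, 3.6, 2.7]
finger_gap: 14.0
```

```bash
python3 - <<'E'
from h import *
from station import robot
s=robot.sense()
print(s["tcp_pos"],s["finger_gap"],s["ft_force"])
E
```

```text
[498.67072696  17.72648023 166.94906532] 14.037733389467975 [-1.12980882  3.57825109  2.71497477]
```

>>> send_rows --plan '[{"x": 0,"y": 0,"z": -6,"ax": 0,"ay": 0,"az": 0,"grip": -1},{"x": 0,"y": 0,"z": -18,"ax": 0,"ay": 0,"az": 0,"grip": -1},{"x": 0,"y": 0,"z": -35,"ax": 0,"ay": 0,"az": 0,"grip": -1},{"x": 0,"y": 0,"z": -55,"ax": 0,"ay": 0,"az": 0,"grip": -1},{"x": 0,"y": 0,"z": -75,"ax": 0,"ay": 0,"az": 0,"grip": -1},{"x": 0,"y": 0,"z": -90,"ax": 0,"ay": 0,"az": 0,"grip": -1},{"x": 0,"y": 0,"z": -90,"ax": 0,"ay": 0,"az": 0,"grip": -1},{"x": 0,"y": 0,"z": -90,"ax": 0,"ay": 0,"az": 0,"grip": -1}]'

```text
t: 5.95
tcp_pos: [448.7, 35.3, 239.2]
ee_rot: [-0.546, 0.782, -0.247, 0.173]
ft_force: [-0.7, -0.8, -4.4]
finger_gap: 13.7
```

```bash
python3 - <<'E'
from h import *
from station import robot
s=robot.sense();r=robot.snapshot("wrist");pickle.dump((s,r),open("w5.pkl","wb"))
print(s["tcp_pos"],s["finger_gap"],s["ft_force"],s["torque"])
cv2.imwrite("pics/w5.png",r["img"][:,:,::-1])
T=traypose(0,-6,0)
delta(s,[523.7,277.2,250],T*TT)
print(R.from_quat(s["ee_rot"]).as_matrix())
E
```

```text
[448.71669678  35.2704214  239.18182424] 13.716596516884467 [-0.69022129 -0.81384016 -4.4196049 ] [ 0.28923464  0.69779619 -0.02053761]
shift [-253.     4.4  -16.2] rot [-0.609 -0.075 -0.239] n50 5.0702840034956065 4.393018221493369
[[-3.44316570e-01 -7.68272866e-01  5.39632192e-01]
 [-9.38853448e-01  2.82094489e-01 -1.97425689e-01]
 [-5.50467324e-04 -5.74612480e-01 -8.18425436e-01]]
```

View pics/w5.png

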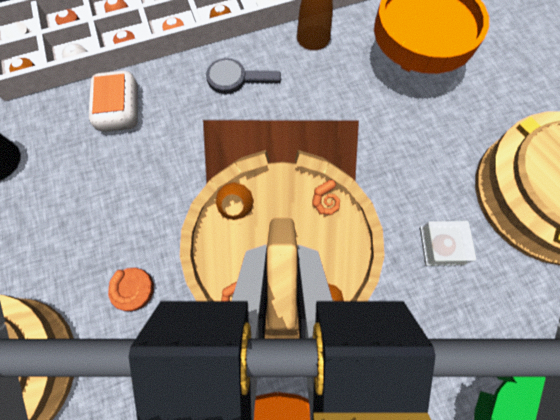

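>>> send_rows --plan '[{"x": -253,"y": 4,"z": -36,"ax": -0.609,"ay": -0.075,"az": -0.239,"grip": -1},{"x": -253,"y": 4,"z": -36,"ax": -0.609,"ay": -0.075,"az": -0.239,"grip": -1},{"x": -253,"y": 4,"z": -36,"ax": -0.609,"ay": -0.075,"az": -0.239,"grip": -1},{"x": -253,"y": 4,"z": -36,"ax": -0.609,"ay": -0.075,"az": -0.239,"grip": -1},{"x": -253,"y": 4,"z": -36,"ax": -0.609,"ay": -0.075,"az": -0.239,"grip": -1},{"x": -253,"y": 4,"z": -36,"ax": -0.609,"ay": -0.075,"az": -0.239,"grip": -1},{"x": -253,"y": 4,"z": -36,"ax": -0.609,"ay": -0.075,"az": -0.239,"grip": -1},{"x": -253,"y": 4,"z": -36,"ax": -0.609,"ay": -0.075,"az": -0.239,"grip": -1},{"x": -253,"y": 4,"z": -36,"ax": -0.609,"ay": -0.075,"az": -0.239,"grip": -1}]'

```text
t: 6.9
tcp_pos: [512.8, 279.6, 265.3]
ee_rot: [-0.669, 0.744, 0.0, -0.001]
ft_force: [0.4, 0.0, -4.4]
finger_gap: 14.0
```

```bash
cat >chk.py <<'E'
from h import *
from station import robot
from scipy.optimize import least_squares
import sys
s=robot.sense();r=robot.snapshot("wrist");pickle.dump((s,r),open(sys.argv[1]+".pkl","wb"))
print(s["tcp_pos"],s["finger_gap"],s["ft_force"],s["torque"])
im=np.ascontiguousarray(r["img"][:,:,::-1]);cv2.imwrite(f"pics/{sys.argv[1]}.png",im)
s2=dict(tcp_pos=np.zeros(3),ee_rot=[0,0,0,1.]);c=cam(r,s2)
hsv=cv2.cvtColor(im,cv2.COLOR_BGR2HSV)
# rim contour in tool frame: outermost wood pixel left & right per row
m=((hsv[...,0]>13)&(hsv[...,0]<30)&(hsv[...,1]>60)).astype(np.uint8);m[:,:150]=0;m[:,420:]=0
pts=[]
for v in range(185,285,3):
    u=np.where(m[v])[0]; u=u[(u>165)&(u<400)]
    if len(u): pts+= [(u[0],v),(u[-1],v)]
P=np.array([plane(c,*p,106) for p in pts])
f=lambda z:np.hypot(P[:,0]-z[0],P[:,1]-z[1])-58.5
z=least_squares(f,[0,0],loss='soft_l1',f_scale=.5);print("tray centre in tool",z.x,"rms",np.median(abs(f(z.x))))
for h in (106,): print("notch L/R top", plane(c,268,151,h),plane(c,297,151,h))
cv2.imwrite(f"pics/{sys.argv[1]}c.png",cv2.resize(im[130:280,170:400],None,fx=3.4,fy=3.4,interpolation=cv2.INTER_CUBIC))
delta(s,[523.7,277.2,250],traypose(0,-6,0)*TT)
E
python3 chk.py w6
```

```text
[512.79122396 279.5611276  265.29241976] 13.967566425866652 [ 0.36953259  0.01436107 -4.43268371] [ 0.00713593 -0.01730903  0.07439453]
tray centre in tool [1.41848385 0.93181269] rms 0.37511606465065483
notch L/R top [ -5.81758068 -58.36366348 106.        ] [  9.53130912 -58.36601979 106.        ]
shift [  1.2 -11.1  15.3] rot [ 0.002 -0.001 -0.002] n50 0.37864728722772656 0.01742101960033543
```

View pics/w6.png

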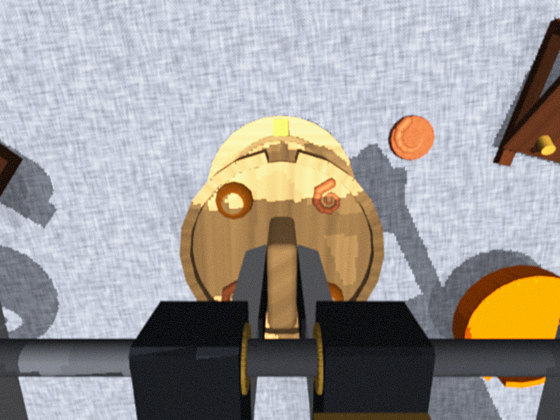

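View pics/w6c.png

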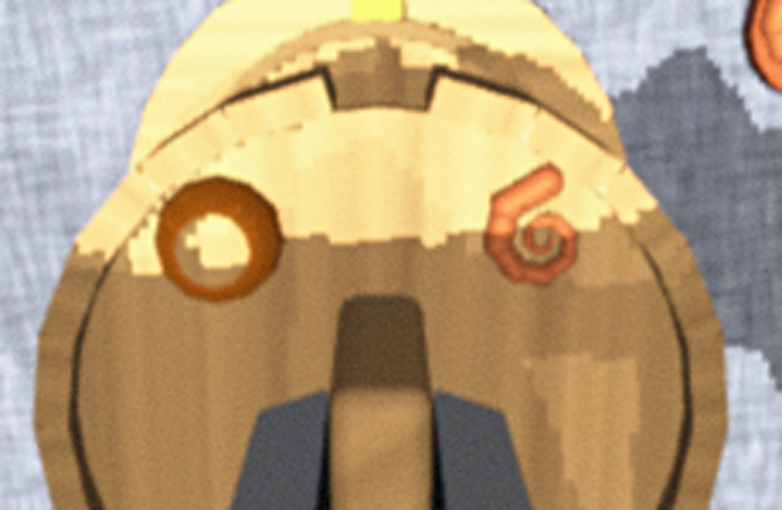

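```bash
cat >tgt.py <<'E'
from h import *
from station import robot
import sys
s=robot.sense();Rt=traypose(0,-5.7,0)*TT
p=np.array([523.73,277.24,float(sys.argv[1])])-Rt.apply([1.4,0.9,0])
print(s["t"],s["tcp_pos"].round(1),p.round(1),s["ft_force"].round(1),s["torque"].round(2));delta(s,p,Rt)
E
python3 tgt.py 193
```

```text
6.95 [512.9 279.6 265.8] [524.8 278.5 193. ] [ 0.1 -0.5 -4.2] [ 0.05 -0.03 -0.01]
shift [ -0.3 -12.   72.7] rot [ 0.001 -0.001 -0.007] n50 1.4744186851306174 0.04724516078701293
```

>>> send_rows --plan '[{"x": -0.3,"y": -12,"z": 20,"ax": 0,"ay": 0,"az": -0.007,"grip": -1},{"x": -0.3,"y": -12,"z": 45,"ax": 0,"ay": 0,"az": -0.007,"grip": -1},{"x": -0.3,"y": -12,"z": 65,"ax": 0,"ay": 0,"az": -0.007,"grip": -1},{"x": -0.3,"y": -12,"z": 72,"ax": 0,"ay": 0,"az": -0.007,"grip": -1},{"x": -0.3,"y": -12,"z": 72,"ax": 0,"ay": 0,"az": -0.007,"grip": -1},{"x": -0.3,"y": -12,"z": 72,"ax": 0,"ay": 0,"az": -0.007,"grip": -1}]'

```text
t: 7.55
tcp_pos: [525.4, 278.4, 195.0]
ee_rot: [-0.671, 0.742, -0.0, 0.0]
ft_force: [0.4, 0.2, -4.3]
finger_gap: 13.8
```

```bash
python3 tgt.py 180; python3 - <<'E'
from h import *
from station import robot
a=[]
s=robot.sense()
for n,(x,y,w,h) in {"scene":(340,150,110,100),"side":(175,280,110,100),"wrist":(150,90,260,220)}.items():
    r=robot.snapshot(n);im=r["img"][:,:,::-1]
    pickle.dump((s,r),open(f"pp_{n}.pkl","wb"))
    a.append(cv2.resize(im[y:y+h,x:x+w],(264,240) if n!="wrist" else (270,240),interpolation=cv2.INTER_CUBIC))
cv2.imwrite("pics/pp.png",np.hstack(a))
E
```

```text
7.55 [525.4 278.4 195. ] [524.8 278.5 180. ] [ 0.4  0.2 -4.3] [ 0.02  0.02 -0.02]
shift [-0.   0.7 15. ] rot [-0.001  0.    -0.   ] n50 0.3003131981662457 0.007326112407150758
```

View pics/pp.png

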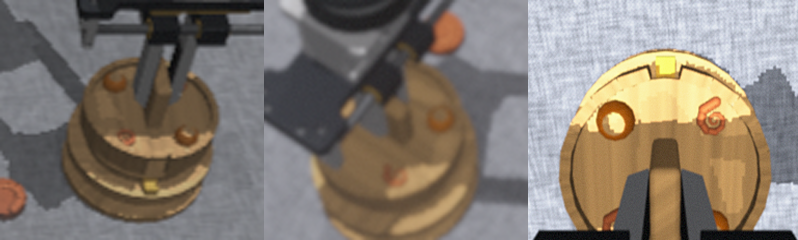

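```bash
python3 - <<'E'
from h import *
s,r=pickle.load(open("pp_wrist.pkl","rb"));im=r["img"][:,:,::-1]
cv2.imwrite("pics/ppz.png",cv2.resize(im[130:190,240:325],None,fx=8,fy=8,interpolation=cv2.INTER_CUBIC))
E
```

```text
(no output)
```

View pics/ppz.png

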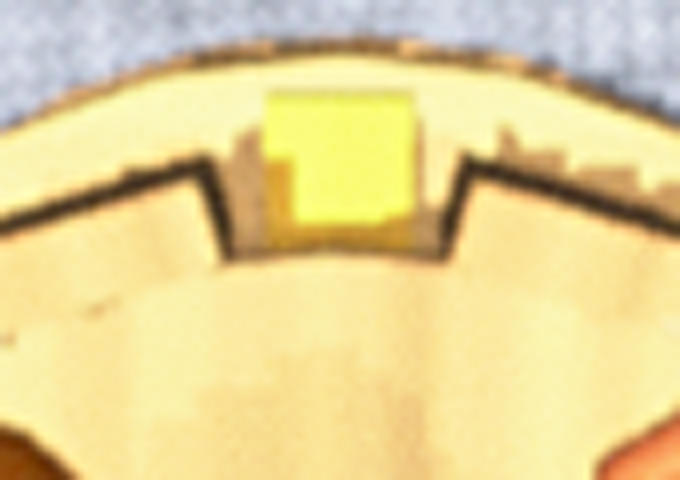

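>>> send_rows --plan '[{"x": 0,"y": 0.5,"z": 6,"ax": 0,"ay": 0,"az": 0,"grip": -1},{"x": 0,"y": 0.5,"z": 12,"ax": 0,"ay": 0,"az": 0,"grip": -1},{"x": 0,"y": 0.5,"z": 17,"ax": 0,"ay": 0,"az": 0,"grip": -1},{"x": 0,"y": 0.5,"z": 17,"ax": 0,"ay": 0,"az": 0,"grip": -1}]'

```text
t: 8.1
tcp_pos: [524.3, 278.6, 177.0]
ee_rot: [-0.671, 0.741, 0.0, -0.001]
ft_force: [-0.0, 0.3, -4.6]
finger_gap: 13.9
```

```bash
python3 tgt.py 170
```

```text
8.1 [524.3 278.6 177. ] [524.8 278.5 170. ] [-0.   0.3 -4.6] [0.04 0.02 0.02]
shift [ 0.  -0.4  7. ] rot [ 0.001 -0.001  0.   ] n50 0.13929542887412777 0.006814510004994758
```

>>> send_rows --plan '[{"x": 0,"y": -0.3,"z": 2,"ax": 0,"ay": 0,"az": 0,"grip": -1},{"x": 0,"y": -0.3,"z": 4,"ax": 0,"ay": 0,"az": 0,"grip": -1},{"x": 0,"y": -0.3,"z": 5.5,"ax": 0,"ay": 0,"az": 0,"grip": -1},{"x": 0,"y": -0.3,"z": 5.5,"ax": 0,"ay": 0,"az": 0,"grip": -1}]'

```text
t: 8.5
tcp_pos: [524.5, 278.5, 171.2]
ee_rot: [-0.671, 0.741, 0.0, -0.001]
ft_force: [0.7, 0.1, -3.9]
finger_gap: 13.6
```

```bash
python3 tgt.py 168.5
```

```text
8.5 [524.5 278.5 171.2] [524.8 278.5 168.5] [ 0.7  0.1 -3.9] [ 0.05 -0.02  0.01]
shift [-0.1 -0.3  2.7] rot [ 0.001 -0.001  0.   ] n50 0.05392673943271557 0.009856480189179152
```

Past the key's height with no contact force; the last bit down until it lands.

>>> send_rows --plan '[{"x": 0,"y": 0,"z": 1,"ax": 0,"ay": 0,"az": 0,"grip": -1},{"x": 0,"y": 0,"z": 2,"ax": 0,"ay": 0,"az": 0,"grip": -1},{"x": 0,"y": 0,"z": 2,"ax": 0,"ay": 0,"az": 0,"grip": -1}]'

```text
t: 8.8
tcp_pos: [524.9, 278.6, 170.6]
ee_rot: [-0.671, 0.741, -0.0, -0.0]
ft_force: [-1.9, -1.0, 4.3]
finger_gap: 13.4
```

```bash
python3 tgt.py 168.5
```

```text
8.8 [524.9 278.6 170.6] [524.8 278.5 168.5] [-1.9 -1.   4.3] [-0.22  0.85  0.02]
shift [0.1 0.1 2.1] rot [ 0.    -0.001  0.   ] n50 0.0416596038888585 0.004459549856556801
```

>>> send_rows --plan '[{"x": 0,"y": 0,"z": 0.5,"ax": 0,"ay": 0,"az": 0,"grip": -0.6},{"x": 0,"y": 0,"z": 0,"ax": 0,"ay": 0,"az": 0,"grip": -0.5},{"x": 0,"y": 0,"z": 0,"ax": 0,"ay": 0,"az": 0,"grip": -0.3},{"x": 0,"y": 0,"z": 0,"ax": 0,"ay": 0,"az": 0,"grip": -0.2},{"x": 0,"y": 0,"z": 0,"ax": 0,"ay": 0,"az": 0,"grip": -0.2},{"x": 0,"y": 0,"z": 0,"ax": 0,"ay": 0,"az": 0,"grip": -0.2}]'

```text
t: 9.4
tcp_pos: [524.9, 278.6, 170.5]
ee_rot: [-0.671, 0.741, -0.0, -0.0]
ft_force: [0.5, -0.1, -0.2]
finger_gap: 37.6
```

```bash
python3 tgt.py 300; python3 - <<'E'
from h import *
from station import robot
s=robot.sense();r=robot.snapshot("wrist");cv2.imwrite("pics/w8.png",r["img"][:,:,::-1])
E
```

```text
9.4 [524.9 278.6 170.5] [524.8 278.5 300. ] [ 0.5 -0.1 -0.2] [-0.01 -0.   -0.01]
shift [   0.2    0.2 -129.5] rot [ 0.    -0.001  0.   ] n50 2.5904172052576477 0.0044886538239645125
```

View pics/w8.png

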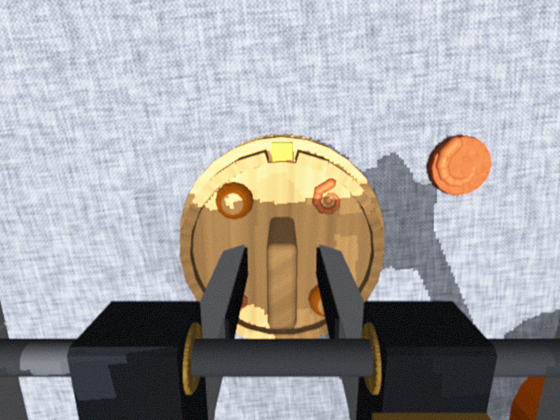

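>>> send_rows --plan '[{"x": 0,"y": 0,"z": -20,"ax": 0,"ay": 0,"az": 0,"grip": -0.2},{"x": 0,"y": 0,"z": -50,"ax": 0,"ay": 0,"az": 0,"grip": 0},{"x": 0,"y": 0,"z": -95,"ax": 0,"ay": 0,"az": 0,"grip": 0.5},{"x": 0,"y": 0,"z": -130,"ax": 0,"ay": 0,"az": 0,"grip": 1},{"x": 0,"y": 0,"z": -130,"ax": 0,"ay": 0,"az": 0,"grip": 1},{"x": 0,"y": 0,"z": -130,"ax": 0,"ay": 0,"az": 0,"grip": 1}]'

```text
t: 10.05
tcp_pos: [525.3, 278.8, 301.5]
ee_rot: [-0.671, 0.741, -0.001, 0.001]
ft_force: [-0.6, -0.7, -0.9]
finger_gap: 74.2
```

```bash
python3 - <<'E'
from h import *
from station import robot
s=robot.sense();r=robot.snapshot("wrist");pickle.dump((s,r),open("w9.pkl","wb"));im=r["img"][:,:,::-1]
cv2.imwrite("pics/w9.png",cv2.resize(im[100:270,190:370],None,fx=3.3,fy=3.3,interpolation=cv2.INTER_CUBIC))
for n in("scene","side"):cv2.imwrite(f"pics/{n}9.png",robot.snapshot(n)["img"][:,:,::-1])
print(s["tcp_pos"])
E
```

```text
[525.28636274 278.79116392 301.47830852]
```

View pics/w9.png

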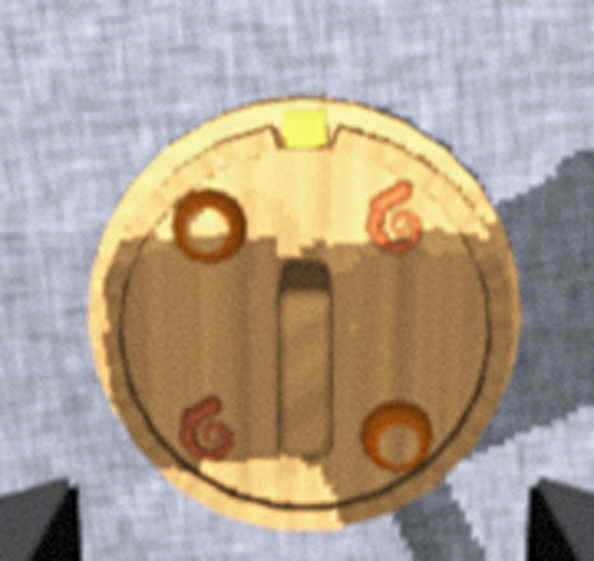

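View pics/scene9.png

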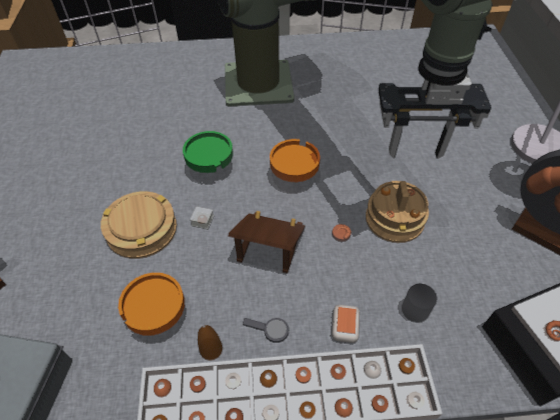

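```bash
python3 - <<'E'
import cv2,numpy as np
a=cv2.imread("pics/scene9.png")[170:245,355:440];b=cv2.imread("pics/side9.png")[295:390,180:280]
cv2.imwrite("pics/z9.png",np.hstack([cv2.resize(a,(460,405),interpolation=2),cv2.resize(b,(340,405)if 0 else (340,323),interpolation=2) if 0 else cv2.resize(b,(340,405),interpolation=2)]))
from h import *
s,d=pickle.load(open("d0.pkl","rb"));c=cam(d["scene"])
T=traypose(0,-5.9,0);o=np.array([523.7,277.2,40])
for n,L in dict(bartopF=(22,0,66),bartopB=(-22,0,66),rimL=(0,58.5,24),rimR=(0,-58.5,24),rimF=(58.5,0,24),rimB=(-58.5,0,24),footF=(58.5,20,0)).items():
    p=proj(c,o+T.apply(L)); print(n,p.round(1),((p-[355,170])*5.41).round(0), proj(c,o+T.apply(L)+[0,0,7])-p)
E
```

```text
bartopF [403.9 196.1] [264. 141.] [ 0.7213028  -2.20940719]
bartopB [400.8 180.1] [248.  55.] [ 0.68360431 -2.23927296]
rimL [425.6 201.1] [382. 169.] [ 0.80939391 -2.07893096]
rimR [371.  200.5] [ 86. 165.] [ 0.50285797 -2.078522  ]
rimF [402.2 222.6] [255. 285.] [ 0.70354124 -2.03034469]
rimB [394.6 180.6] [214.  57.] [ 0.61298265 -2.11555041]
footF [409.4 229.5] [294. 322.] [ 0.73069479 -1.9520731 ]
```

View pics/z9.png

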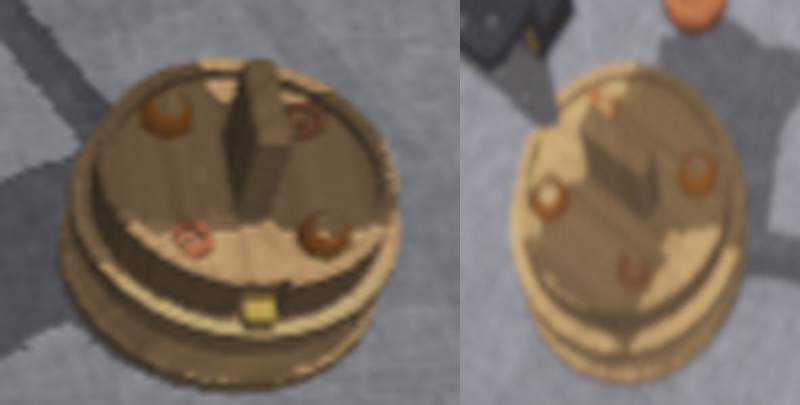

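```bash
python3 - <<'E'
from station import robot
s=robot.sense();print(s["t"],s["ft_force"],s["finger_gap"]);print(robot.close_job())
E
```

```text
10.2 [ 0.00974735 -1.05865231  0.504913  ] 85.94057310893317
the job is handed in; nothing more can be done
None
```

The tray is off the easel and stacked on the smaller single-key plinth with its notch over the key. I let go and handed the job in at 10.2 s.

**How it went:** I gripped the tray's bar square to the slope, lifted it straight off the board, levelled it and turned it to the key's direction. The key lay at about -6° by the wrist camera. It went down past the key's height with no contact force and landed with a push of about 8 N, tool height 170.6 mm. That puts the underside at 41 mm, where fully home is 40 mm and resting on the key would be 47 mm.

**Last checks:**
- The wrist and scene views show the key inside the notch and an even ring of ledge around the tray.
- The tray's bar top and rim lie within about 1 pixel of the predicted home height in the scene camera.
- Sideways they were 2 to 3 pixels off, which I put down to the camera calibration.
- The force on the gripper was about zero after release, with the fingers clear.
- By eye, everything else on the stall is where it was in the first scene picture.

**Not confirmed:** there was a moment of about 0.85 N m at touchdown, so one side of the tray met the plinth first. It vanished on release. I judged the tray level from the pictures and did not measure its tilt or press it down.

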